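# Dock a tube rack on a magnetic bead station past its eccentric lock

### The arm

A 6-joint arm with a two-finger parallel gripper is mounted at the origin on the work surface. World frame = base frame: x ahead of the robot, y to its left, z up, the work surface at z = 0. Lengths are in m, angles in rad, forces in N, time in s.
With the tool pointing down it reaches from about 0.275 to 0.975 m from the base axis. Payload 8.4 kg.
Tool frame: the origin (TCP) lies at the very end of the fingers, on their centre line; the grasp point (between the pads) lies manip.grasp_offset behind it (manip.grasp_offset is the distance from the TCP to the grasp point, in m); z points along the fingers, y is the direction in which the jaws open and shut (so a half turn about z gives the same grasp; the last joint's range is limited). The gripper opens to 92 mm and grips with 3 to 60 N. Pads are 20 mm wide; open, the fingers measure 128 mm over their backs; the gripper's body (75 mm by 189 mm) begins 69 mm behind the grasp point.
Start: joints at [1.28, 0.353, 1.633, -0, 1.155, -0.002], TCP at [0.178, 0.599, 0.215] pointing down, gripper open.
Joint ranges: [-2.63, 2.63], [-0.92, 2.1], [0.06, 2.66], [-1.3, 4.44], [0, 2.69], [-3.02, 3.02]. Speed limits (rad/s): [2.22, 2.22, 2.79, 3.14, 3.14, 3.14].

### API

Orientations are given as a unit quaternion [x, y, z, w].
In Python, from station import manip gives the robot as it stands.
- The arm moves only by the tool send_rows, never from a script. Its argument "motion" is a list of rows, each a list of 3 entries, a list of its own where there are three numbers: the shift along the tool's x, y, z in m, then the turn, a rotation vector about the tool's x, y, z in rad, then the opening, from -1 (shut) to 1 (fully open). A call has 1 to 8 rows; each row is the pose to reach, as a shift and turn from the pose commanded when the call began, along the tool's axes at that moment; what a row does not reach only later rows make up. A row lasts 1/12 s, in which the tool goes at most 41.7 mm and 7.16 degrees, less where a joint would pass 70% of its speed; a pose out of reach is approached as far as the arm can. A call with a gripper value outside its range is refused whole. The fingers move at their own pace and stop on an object; the grip force is fixed at half the most. Time passes only in rows, so rows that repeat a pose let the fingers close. It gives the time, the measured TCP pose, the force and the opening at its end, in the units of the state.
- manip.read_state(): the state, without advancing time (a new reading comes with each control period).
- manip.get_image(name): name is "side" or "top" or "wrist"; returns the picture (480x640x3 uint8, red, green, blue); there is no depth.
- manip.camera_params(name): a dict with "fx", "fy", "cx", "cy" (pixels), "pose" (4x4, takes a point from camera to world coordinates); the wrist camera has in their place "mount" (4x4, takes a point from camera to tool coordinates, whose origin is the TCP and whose axes are the flange's). Camera axes: x right, y down, z forward; pixel columns grow to the right and rows downward; lengths in m; the calibration is good to about 2 mm. A picture is of the moment at which its call begins: read the wrist's pose just before it. camera_params takes no time and is no camera call.
- manip.hand_in(): hands the job in, once; it reports no verdict.
The state is a dict: "t": time; "joints": joint angles; "dq": joint speeds; "tau": joint torques, N m; "tool_pos": TCP position; "tcp_rot": TCP orientation; "force": force on the tool from outside, world axes, zero at the start; "ft_torque": the same for the moment, N m; "opening": opening from 0.0 (shut) to 1.0 (fully open).
Only numpy, scipy, OpenCV 4.12 (cv2) and the standard library are available. Lean on these libraries where they do the work, as an engineer would, in place of code of your own. Each camera call takes 0.05 s, during which the arm holds its last target.

### The job

Dock the tube rack against the magnet bars of the bead station: first push the lever of the eccentric cam round, either way, until the cam's low point faces the rack (the lever then points straight away from the rack), and only then push the rack forward until it is fully home against the two bars. Use pushes with the fingertips only: do not pinch the lever, do not grip or lift anything, and do not force the rack against the cam. Leave the bottle, the jar and the beaker standing where they are.

Things in the scene. Friction and masses are not known exactly. Their poses are not given: they have to be found in the camera images.
- dock: The station's fixed aluminium base plate, 260 x 170 x 10 mm, fixed to the bench. Origin on the cam's vertical axis at bench height; its x axis is the rack's forward direction (away from the robot, yaw up to about 0.3 rad off), z up. The plate spans x -175 to +85 mm, y -85 to +85 mm. Two dark steel magnet bars stand on it, x -37 to -7 mm, at y 52 to 72 mm and y -72 to -52 mm, tops 44 mm above the bench.
- rack: White tube rack that slides on the base plate along the dock's x axis: block 64 mm (x) x 150 mm (y) x 34 mm high, its underside 10 mm and its top 44 mm above the bench, with twelve tube caps that reach 52 mm above the bench. Origin at the centre of the block's underside, axes as the dock's. A steel nose, 44 mm wide and 18 to 40 mm above the bench, stands out of its front to x = +54 mm and meets the cam. The rack cannot be lifted off.
- rack_push (a point): Centre of the rack's flat rear face (the face towards the robot, 150 mm wide, 10 to 44 mm above the bench), 27 mm above the bench: where to push it forward. Axes as the dock's.
- rack_slide (a joint): How far the rack has slid forward, in m: 0 fully back, 0.049 fully home (hard stop, front face on the magnet bars). It starts between 0 and 0.012. It needs about 2 N to slide and stays where it is left. At value s the nose's flat tip is 64 mm - s short of the cam's axis.
- cam: Steel cam plate: a disc 60 mm in diameter, 18 to 40 mm above the bench, that turns about a vertical axis 18 mm off its centre, so its rim lies 48 mm from the axis at the high point and 12 mm at the low point. Origin on the axis at bench height. A 24 mm diameter hub rises on the axis to 90 mm above the bench and carries the lever. The cam's own -x axis points to the high point and along the lever, +x to the low point.
- cam_turn (a joint): Angle of the cam in rad, counterclockwise from above positive: 0 when the high point and the lever point straight at the rack (dock's -x), +3.14 or -3.14 when the low point faces the rack and the lever points straight away (dock's +x). It starts between -1.0 and 1.0; end stops at -3.6 and 3.6. It needs about 0.15 N m to turn (3 N at 50 mm from the axis) and stays where it is left. The rack gets fully home only within about 0.55 rad of the low point.
- lever_tip (a point): Outer end of the lever, 70 mm from the cam's axis, 70 mm above the bench. The lever is an upright blade that runs from the hub straight out over the cam's high point, 54 to 86 mm above the bench, 14 mm thick over its two black cheeks (one on each side, 50 x 24 mm, 19 to 69 mm from the axis, 57 to 81 mm above the bench). Pushing on one cheek is right; squeezing both at once is a pinch. It passes above the magnet bars and the tube caps.
- bottle: Bystander: loose reagent bottle with a blue cap, 60 mm diameter, 135 mm tall; origin at the centre of its underside.
- jar: Bystander: loose jar with a red cap, 54 mm diameter, 85 mm tall; origin at the centre of its underside.
- beaker: Bystander: loose open glass beaker, 66 mm diameter, 90 mm tall; origin at the centre of its underside.

How it is judged:
By the outcome, as a careful person would: the job done as asked, in the order asked, and still so for the second after the job is handed in, with the robot touching nothing.
It also fails if it takes over 54 s, if anything falls off the work surface, if the arm or the gripper's body presses on something with over 40 N, if the wrist force passes 120 N, or if a joint passes its speed limit or range.

## Working session

There is one attempt and no reset: what is moved stays moved. The work goes in short steps, Python scripts to look and compute and a tool call to move; the robot and the scene stay as the last step left them, time stands still between calls to the robot, and variables do not carry over. Pictures are saved under pics/ and viewed, and the job is handed in when it is done.

Besides the shell and the picture viewer there is one more tool, called after "Request:" as name([rows], argument=value, ...), one row to a line, values as JSON. send_rows: Moves the arm, as the interface text tells. Its arguments: {"type":"object","properties":{"motion":{"type":"array","items":{"type":"array"}}},"required":["motion"]}

```bash
mkdir -p pics; ls; python3 - <<'E'
from station import manip
import cv2
print(manip.read_state(), manip.grasp_offset)
for n in ("top","side"):
    im=manip.get_image(n); cv2.imwrite(f"pics/{n}0.png",im[:,:,::-1]); print(n,manip.camera_params(n))
print(manip.camera_params("wrist"))
E
```

```text
pics
{'t': 0.0, 'joints': array([ 1.27960212e+00,  3.53629450e-01,  1.63412364e+00, -1.32733475e-05,
        1.15519438e+00, -2.42218325e-03]), 'dq': array([-0.00059293,  0.00055272, -0.00156811,  0.00034943, -0.00023487,
       -0.00029472]), 'tau': array([ 5.91342996e-05, -5.93830776e+01, -3.34219122e+01,  6.97925314e-02,
        2.34687614e-02, -8.42465647e-05]), 'tool_pos': array([0.17786152, 0.5986474 , 0.21387986]), 'tcp_rot': array([ 1.43882170e-01,  9.89594595e-01, -6.71004263e-04, -9.30868855e-05]), 'force': array([-0.17108895,  0.52052869,  0.39837351]), 'ft_torque': array([ 0.0327816 ,  0.00942454, -0.01237582]), 'opening': 0.9976159471625842} 0.0187
top {'fx': 539.6143310175103, 'fy': 539.6143310175103, 'cx': 320.0800734768811, 'cy': 235.4773576587523, 'pose': array([[-0.00281666, -0.98918901,  0.14661911,  0.48330419],
       [-0.99994949,  0.0042007 ,  0.0091309 ,  0.00892283],
       [-0.00964809, -0.14658599, -0.98915088,  0.86989804],
       [ 0.        ,  0.        ,  0.        ,  1.        ]])}
side {'fx': 452.298620274746, 'fy': 452.298620274746, 'cx': 314.71471058333805, 'cy': 234.46315766887975, 'pose': array([[-0.8711292 , -0.39234966,  0.29528911,  0.36052496],
       [-0.4907217 ,  0.67344221, -0.55287233,  0.44087756],
       [ 0.01805912, -0.626528  , -0.77918966,  0.64522002],
       [ 0.        ,  0.        ,  0.        ,  1.        ]])}
{'fx': 411.29125056892127, 'fy': 411.29125056892127, 'cx': 319.06067281653634, 'cy': 238.05138759387614, 'mount': array([[-4.22811897e-04, -9.68891455e-01, -2.47485698e-01,
         6.84697920e-02],
       [ 9.99999817e-01, -3.02387913e-04, -5.24599020e-04,
         3.42130076e-04],
       [ 4.33442824e-04, -2.47485874e-01,  9.68891405e-01,
        -1.69921005e-01],
       [ 0.00000000e+00,  0.00000000e+00,  0.00000000e+00,
         1.00000000e+00]])}
```

View pics/top0.png

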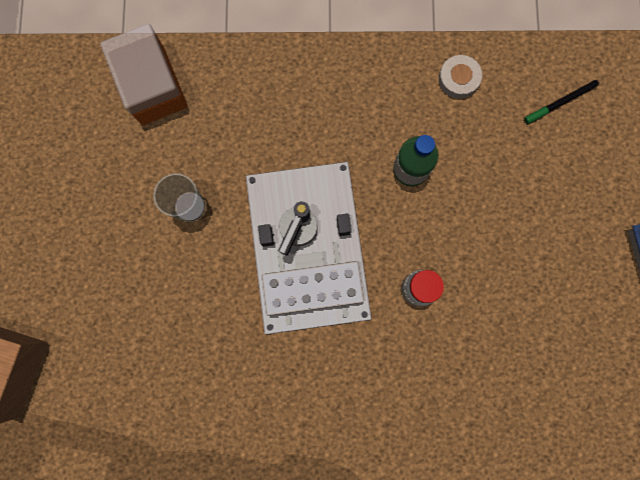

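View pics/side0.png

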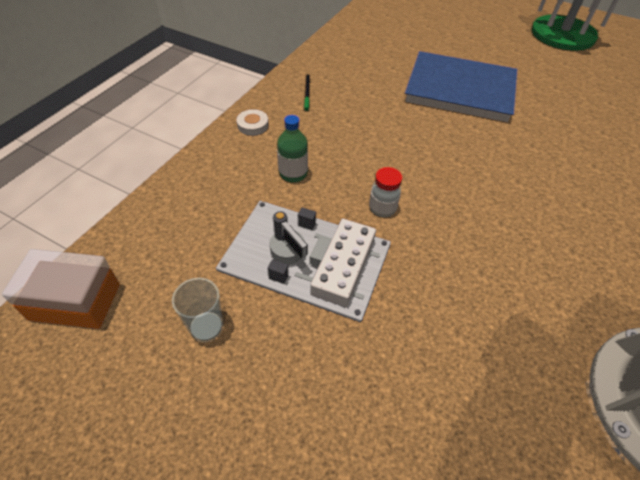

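The top view shows the plate with corners near (247,175), (348,163), (370,319) and (265,333). The hub is near (302,210), and the lever points down-left to (286,252). The bottle is at (413,165), the jar at (425,290) and the beaker at (183,203). I'll zoom in to measure.

```bash
python3 - <<'E'
import cv2
im=cv2.imread("pics/top0.png")
c=im[150:345,230:390]; cv2.imwrite("pics/topz.png",cv2.resize(c,None,fx=3,fy=3,interpolation=cv2.INTER_CUBIC))
im=cv2.imread("pics/side0.png")
c=im[195:325,205:405]; cv2.imwrite("pics/sidez.png",cv2.resize(c,None,fx=4,fy=4,interpolation=cv2.INTER_CUBIC))
E
```

```text
(no output)
```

View pics/topz.png

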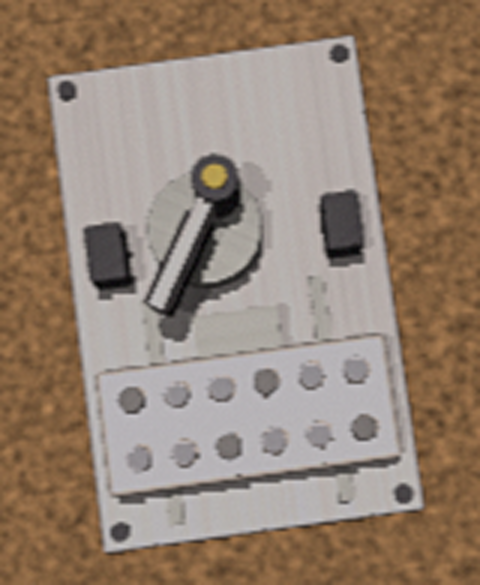

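View pics/sidez.png

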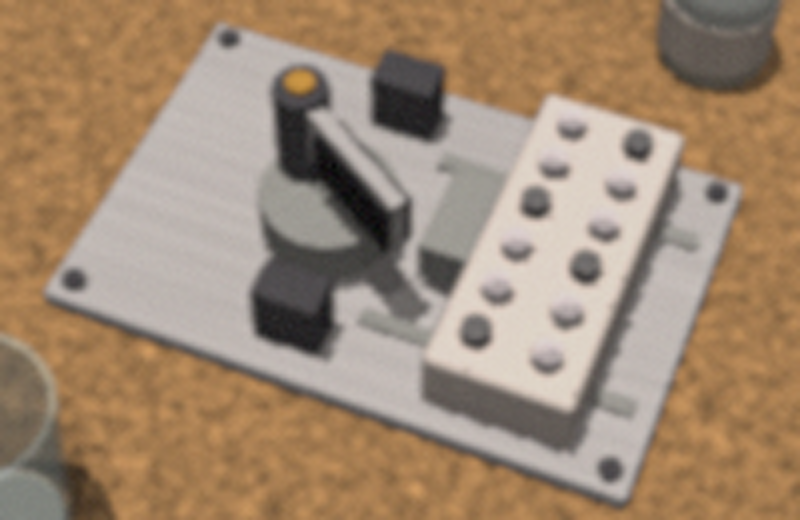

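```bash
cat > h.py <<'E'
import numpy as np, cv2
from scipy.optimize import least_squares
from station import manip
def proj(n,P):
    c=manip.camera_params(n); T=np.linalg.inv(c['pose']); q=np.atleast_2d(P)@T[:3,:3].T+T[:3,3]
    return np.c_[c['fx']*q[:,0]/q[:,2]+c['cx'],c['fy']*q[:,1]/q[:,2]+c['cy']]
def ray(n,uv,z):
    c=manip.camera_params(n); d=c['pose'][:3,:3]@np.array([(uv[0]-c['cx'])/c['fx'],(uv[1]-c['cy'])/c['fy'],1]); o=c['pose'][:3,3]
    return o+d*(z-o[2])/d[2]
def zt(p): return np.array([(p[0]+.5)/3-.5+230,(p[1]+.5)/3-.5+150])
def zs(p): return np.array([(p[0]+.5)/4-.5+205,(p[1]+.5)/4-.5+195])
def W(d,P):
    c,s=np.cos(d[2]),np.sin(d[2]); P=np.atleast_2d(P)
    return np.c_[d[0]+c*P[:,0]-s*P[:,1],d[1]+s*P[:,0]+c*P[:,1],P[:,2]]
def D(d,p):
    c,s=np.cos(d[2]),np.sin(d[2]); x,y=p[0]-d[0],p[1]-d[1]
    return np.array([c*x+s*y,-s*x+c*y])
E
python3 - <<'E'
from h import *
C=np.array([[.085,.085,.01],[.085,-.085,.01],[-.175,-.085,.01],[-.175,.085,.01]])
ot=np.array([zt(p) for p in [(49,77),(353,37),(423,508),(106,551)]])
os=np.array([zs(p) for p in [(47,292),(222,24),(742,187),(627,500)]])
for nm,f in (("top",lambda d:(proj('top',W(d,C))-ot).ravel()),("side",lambda d:(proj('side',W(d,C))-os).ravel())):
    r=least_squares(f,[.5,0,0.1]); print(nm,r.x.round(4),r.fun.round(1))
r=least_squares(lambda d:np.r_[(proj('top',W(d,C))-ot).ravel(),(proj('side',W(d,C))-os).ravel()],[.5,0,.1]);d=r.x;print(d.round(4),r.fun.round(1))
print('hub',D(d,ray('top',zt((215,175)),.09)),D(d,ray('side',zs((300,80)),.09)))
tip=D(d,ray('top',zt((160,305)),.086)); print('tip',tip,np.hypot(*tip),'cam',np.arctan2(-tip[1],-tip[0]))
tip=D(d,ray('side',zs((397,205)),.086)); print('tip',tip,np.hypot(*tip),'cam',np.arctan2(-tip[1],-tip[0]))
for p in [(98,372),(386,335),(400,458),(112,492)]: print('rack',D(d,ray('top',zt(p),.044)))
for p in [(427,357),(550,95),(684,136),(573,410)]: print('rack s',D(d,ray('side',zs(p),.044)))
for nme,uv,z,suv in (('bottle',(425,145),.135,(292,122)),('jar',(427,286),.085,(389,178)),('beaker',(176,195),.09,(197,300))):
    for n,u in(('top',uv),('side',suv)):
        w=ray(n,u,z); print(nme,n,w.round(3),D(d,w).round(3))
E
```

```text
top [0.639  0.0438 0.1322] [-0.7 -0.6  0.6 -1.1  0.8  0.5 -0.7  1. ]
side [0.638  0.0421 0.1337] [-0.8  0.1 -0.3 -0.6  0.9 -0.3  0.2  0.4]
[0.6385 0.0431 0.1328] [-0.3 -0.3  1.  -0.8  1.3  0.8 -0.2  1.3 -1.4  0.3 -0.7 -0.4  0.5 -0.
 -0.4  0.8]
hub [0.00149348 0.00034175] [ 0.00175183 -0.00377481]
tip [-0.0580444   0.03540395] 0.0679896482381771 cam -0.5477005805876112
tip [-0.05821884  0.03735946] 0.06917486903554843 cam -0.5705235258738777
rack [-0.0825349   0.07373488]
rack [-0.08378866 -0.07471559]
rack [-0.14657561 -0.07263649]
rack [-0.14374489  0.07397943]
rack s [-0.08555595  0.07242645]
rack s [-0.08454157 -0.07415983]
rack s [-0.14595385 -0.07444626]
rack s [-0.14644001  0.0732728 ]
bottle top [ 0.72  -0.133  0.135] [ 0.058 -0.185]
bottle side [ 0.717 -0.128  0.135] [ 0.056 -0.18 ]
jar top [ 0.525 -0.138  0.085] [-0.136 -0.165]
jar side [ 0.522 -0.135  0.085] [-0.139 -0.161]
beaker top [0.66  0.229 0.09 ] [0.046 0.182]
beaker side [0.656 0.233 0.09 ] [0.042 0.186]
```

```bash
cat >> h.py <<'E'
from scipy.spatial.transform import Rotation as R
d0=np.array([.6385,.0431,.1328])
def rowsfor(targets,grip=-1,base=None):
    """targets: (x,y in dock, z, dock angle of tool x)"""
    if base is None:
        s=manip.read_state(); p0=s['tool_pos'];R0=R.from_quat(s['tcp_rot'])
    else: p0=W(d0,[base[0],base[1],base[2]])[0];R0=down(base[3]+d0[2])
    for t in targets:
        p=W(d0,[t[0],t[1],t[2]])[0]; Q=down(t[3]+d0[2])
        print([R0.inv().apply(p-p0).round(4).tolist(),(R0.inv()*Q).as_rotvec().round(3).tolist(),grip])
def down(a): return R.from_matrix(np.array([[np.cos(a),np.sin(a),0],[np.sin(a),-np.cos(a),0],[0,0,-1.]]))
def lev(cam,r,off,z=.063):
    a=np.pi+cam; u=np.array([np.cos(a),np.sin(a)]); t=np.array([-u[1],u[0]]); p=r*u+off*t
    return (p[0],p[1],z,a)
E
python3 - <<'E'
from h import *
print(lev(-.56,.048,.045)); rowsfor([lev(-.56,.048,.045,z) for z in (.2,.12,.063)])
E
```

```text
(np.float64(-0.06457162423508372), np.float64(-0.012629542495401307), 0.063, 2.581592653589793)
[[-0.546, -0.4394, 0.0145], [-0.001, 0.0, 0.138], -1]
[[-0.546, -0.4393, 0.0945], [-0.001, 0.0, 0.138], -1]
[[-0.546, -0.4392, 0.1515], [-0.001, 0.0, 0.138], -1]
```

Request:
send_rows([
  [[-0.546, -0.439, 0.014], [0, 0, 0.138], -1],
  [[-0.546, -0.439, 0.014], [0, 0, 0.138], -1],
  [[-0.546, -0.439, 0.014], [0, 0, 0.138], -1],
  [[-0.546, -0.439, 0.014], [0, 0, 0.138], -1],
  [[-0.546, -0.439, 0.014], [0, 0, 0.138], -1],
  [[-0.546, -0.439, 0.014], [0, 0, 0.138], -1],
  [[-0.546, -0.439, 0.014], [0, 0, 0.138], -1],
  [[-0.546, -0.439, 0.014], [0, 0, 0.138], -1],
])

```text
t: 0.77
tool_pos: [0.368, 0.3231, 0.2078]
tcp_rot: [0.212, 0.977, -0.0, -0.0]
force: [0.6, 0.3, -0.5]
opening: 0.443
```

```bash
python3 - <<'E'
from h import *
print(manip.read_state()); rowsfor([lev(-.56,.048,.045,z) for z in (.2,.12,.063)])
E
```

```text
{'t': 0.7667, 'joints': array([ 7.17410231e-01,  1.48804830e-01,  1.92272039e+00, -2.04190852e-05,
        1.07016320e+00, -4.26913909e-01]), 'dq': array([-1.00422859, -0.10695304,  0.14815414, -0.00189351, -0.05389918,
       -0.99723043]), 'tau': array([  8.96201313, -43.41024041, -30.62902451,   0.14800429,
         0.41133296,   1.71173025]), 'tool_pos': array([0.36802921, 0.32308627, 0.20780962]), 'tcp_rot': array([ 2.11619012e-01,  9.77352235e-01, -4.37525397e-05, -2.14184138e-05]), 'force': array([ 0.57938677,  0.25014029, -0.45245738]), 'ft_torque': array([-0.01326824, -0.051595  , -0.00512586]), 'opening': 0.4429403963911625}
[[-0.314, -0.188, 0.0078], [-0.0, -0.0, 0.001], -1]
[[-0.314, -0.188, 0.0878], [-0.0, -0.0, 0.001], -1]
[[-0.314, -0.188, 0.1448], [-0.0, -0.0, 0.001], -1]
```

Request:
send_rows([
  [[-0.314, -0.188, 0.008], [0, 0, 0], -1],
  [[-0.314, -0.188, 0.008], [0, 0, 0], -1],
  [[-0.314, -0.188, 0.008], [0, 0, 0], -1],
  [[-0.314, -0.188, 0.008], [0, 0, 0], -1],
  [[-0.314, -0.188, 0.008], [0, 0, 0], -1],
  [[-0.314, -0.188, 0.008], [0, 0, 0], -1],
  [[-0.314, -0.188, 0.008], [0, 0, 0], -1],
  [[-0.314, -0.188, 0.008], [0, 0, 0], -1],
])

```text
t: 1.43
tool_pos: [0.5575, 0.0487, 0.2004]
tcp_rot: [0.212, 0.977, 0.0, -0.0]
force: [0.8, -0.2, -0.4]
opening: 0.005
```

Request:
send_rows([
  [[0, 0, 0], [0, 0, 0], -1],
  [[0, 0, 0], [0, 0, 0], -1],
  [[0, 0, 0], [0, 0, 0], -1],
])

```text
t: 1.68
tool_pos: [0.5563, 0.0508, 0.2001]
tcp_rot: [0.212, 0.977, -0.0, -0.001]
force: [-1.0, -0.1, 0.2]
opening: 0.0
```

```bash
python3 - <<'E'
from h import *
s=manip.read_state(); im=manip.get_image("wrist"); cv2.imwrite("pics/w1.png",im[:,:,::-1])
print(s['tool_pos'],s['tcp_rot'],s['opening'],s['force'])
rowsfor([lev(-.56,.048,.045,z) for z in (.2,.12,.063)])
c=manip.camera_params('wrist');M=c['mount']
Rw=R.from_quat(s['tcp_rot']).as_matrix()
for cam in(-.5,-.56,-.62):
  a=np.pi+cam; P=W(d0,[[.07*np.cos(a),.07*np.sin(a),.086],[0,0,.09]]); q=((P-s['tool_pos'])@Rw-M[:3,3])@M[:3,:3]
  print(cam,(c['fx']*q[:,0]/q[:,2]+c['cx']).round(),(c['fy']*q[:,1]/q[:,2]+c['cy']).round())
E
```

```text
[0.55625478 0.05075631 0.20013547] [ 2.12297668e-01  9.77204784e-01 -3.49407346e-05 -7.13650716e-04] 0.00018367680778346614 [-0.98675009 -0.07899472  0.24860306]
[[-0.0305, -0.0184, 0.0003], [-0.0, -0.001, 0.001], -1]
[[-0.0306, -0.0184, 0.0803], [-0.0, -0.001, 0.001], -1]
[[-0.0306, -0.0184, 0.1373], [-0.0, -0.001, 0.001], -1]
-0.5 [351. 355.] [244. 335.]
-0.56 [357. 355.] [244. 335.]
-0.62 [362. 355.] [244. 335.]
```

View pics/w1.png

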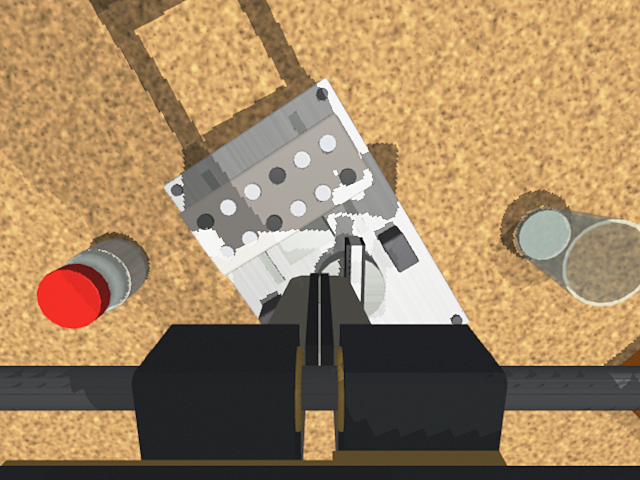

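The wrist view matches the prediction: lever tip near (355,245), fingertips shut near (318,275) and clear of the lever. I'll descend beside it.

Request:
send_rows([
  [[-0.0305, -0.0185, 0], [0, 0, 0], -1],
  [[-0.0305, -0.0185, 0.04], [0, 0, 0], -1],
  [[-0.0305, -0.0185, 0.08], [0, 0, 0], -1],
  [[-0.0305, -0.0185, 0.11], [0, 0, 0], -1],
  [[-0.0305, -0.0185, 0.137], [0, 0, 0], -1],
  [[-0.0305, -0.0185, 0.137], [0, 0, 0], -1],
  [[-0.0305, -0.0185, 0.137], [0, 0, 0], -1],
])

```text
t: 2.32
tool_pos: [0.5756, 0.0226, 0.063]
tcp_rot: [0.211, 0.978, -0.0, -0.002]
force: [0.5, -0.1, 0.7]
opening: 0.001
```

```bash
python3 - <<'E'
from h import *
s=manip.read_state(); im=manip.get_image("side"); cv2.imwrite("pics/s2.png",im[:,:,::-1])
print(s['tool_pos'],s['force'],D(d0,s['tool_pos']))
# approach to offset steps and begin sweep
rowsfor([lev(-.56,.048,o) for o in (.035,.025,.018)]+[lev(-.56-.08*k,.048,.018) for k in range(1,5)])
E
```

```text
[0.57555403 0.0225598  0.06304021] [ 0.46315278 -0.10446415  0.65210066] [-0.06511146 -0.01202466]
[[0.0006, 0.0093, 0.0015], [0.0, -0.0, 0.002], -1]
[[0.0006, 0.0193, 0.0015], [0.0, -0.0, 0.002], -1]
[[0.0006, 0.0263, 0.0015], [0.0, -0.0, 0.002], -1]
[[0.0019, 0.0302, 0.0015], [0.0, -0.0, 0.082], -1]
[[0.0028, 0.0342, 0.0015], [0.0, -0.0, 0.162], -1]
[[0.0035, 0.0383, 0.0015], [0.0, -0.0, 0.242], -1]
[[0.0038, 0.0424, 0.0015], [0.0, -0.0, 0.322], -1]
```

View pics/s2.png

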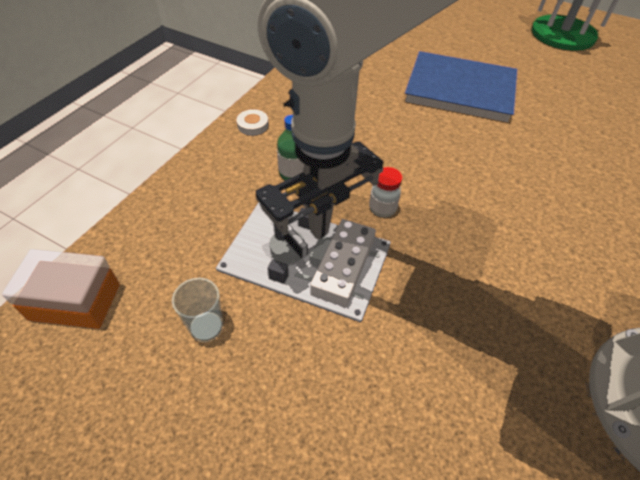

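The side view shows the closed fingers between lever and rack, clear of the caps, bottle and jar. Next I approach contact.

Request:
send_rows([
  [[0.0005, 0.009, 0.001], [0, 0, 0.002], -1],
  [[0.0005, 0.015, 0.001], [0, 0, 0.002], -1],
  [[0.0005, 0.021, 0.001], [0, 0, 0.002], -1],
  [[0.0005, 0.026, 0.001], [0, 0, 0.002], -1],
  [[0.0005, 0.026, 0.001], [0, 0, 0.002], -1],
])

```text
t: 2.78
tool_pos: [0.5881, 0.0461, 0.0635]
tcp_rot: [0.212, 0.977, 0.0, 0.001]
force: [0.1, -0.3, -0.1]
opening: 0.006
```

```bash
python3 - <<'E'
from h import *
im=manip.get_image("top"); cv2.imwrite("pics/t3.png",cv2.resize(im[120:360,180:440,::-1],None,fx=2.5,fy=2.5))
im=manip.get_image("wrist"); cv2.imwrite("pics/w3.png",im[:,:,::-1])
s=manip.read_state();p=D(d0,s['tool_pos']);print(s['tool_pos'],s['force'],p)
a=np.pi-.56;print('r',p@[np.cos(a),np.sin(a)],'off',p@[-np.sin(a),np.cos(a)])
E
```

```text
[0.58764158 0.04557573 0.06293468] [ 0.15425426  0.28867871 -0.09091175] [-0.0500828   0.00918809]
r 0.04731349666987054 off 0.01881863136920818
```

View pics/w3.png

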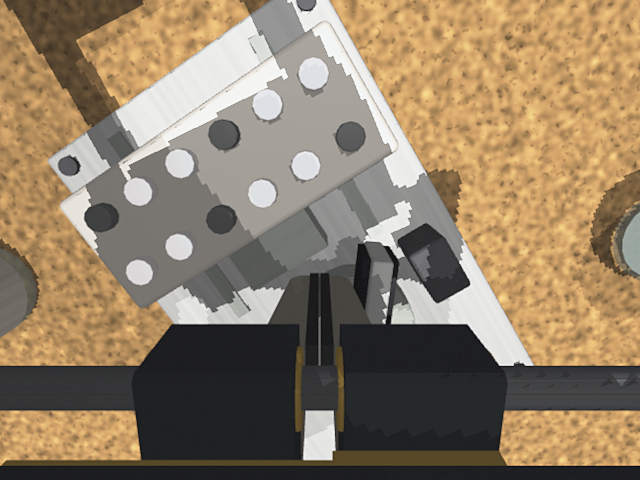

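No contact yet: in the wrist view a small gap remains between the fingers (about x=325) and the lever (about x=360). I'll start the sweep.

```bash
python3 - <<'E'
from h import *
rowsfor([lev(-.56,.048,.014)]+[lev(-.56-.1*k,.048,.012) for k in range(0,7)])
E
```

```text
[[0.0007, 0.0048, -0.0001], [0.0, 0.001, -0.001], -1]
[[0.0007, 0.0068, -0.0001], [0.0, 0.001, -0.001], -1]
[[0.0017, 0.0117, -0.0001], [0.001, 0.001, 0.099], -1]
[[0.0021, 0.0166, -0.0001], [0.001, 0.0, 0.199], -1]
[[0.0021, 0.0215, -0.0001], [0.001, 0.0, 0.299], -1]
[[0.0016, 0.0265, -0.0001], [0.001, 0.0, 0.399], -1]
[[0.0006, 0.0313, -0.0001], [0.001, 0.0, 0.499], -1]
[[-0.0009, 0.036, -0.0], [0.001, 0.0, 0.599], -1]
```

Request:
send_rows([
  [[0.001, 0.005, 0], [0, 0, 0], -1],
  [[0.001, 0.007, 0], [0, 0, 0], -1],
  [[0.0017, 0.0117, 0], [0, 0, 0.1], -1],
  [[0.0021, 0.0166, 0], [0, 0, 0.2], -1],
  [[0.0021, 0.0215, 0], [0, 0, 0.3], -1],
  [[0.0016, 0.0265, 0], [0, 0, 0.4], -1],
])

```text
t: 3.38
tool_pos: [0.5962, 0.0697, 0.0625]
tcp_rot: [0.405, 0.914, -0.001, -0.001]
force: [-2.9, -4.6, 2.3]
opening: 0.003
```

```bash
cat > st.py <<'E'
from h import *
import sys
s=manip.read_state();p=D(d0,s['tool_pos']);print('t',s['t'],s['tool_pos'].round(4),'F',s['force'].round(2),'dock',p.round(4))
xa=R.from_quat(s['tcp_rot']).as_matrix()[:,0];a=np.arctan2(xa[1],xa[0])-d0[2];print('toolx dock',a,'cam if aligned',a-np.pi)
print('r',p@[np.cos(a),np.sin(a)],'off',p@[-np.sin(a),np.cos(a)])
if len(sys.argv)>1:
    n=sys.argv[1]
    im=manip.get_image("wrist"); cv2.imwrite(f"pics/w{n}.png",im[:,:,::-1])
E
python3 st.py 4
```

```text
t 3.3833 [0.5962 0.0697 0.0625] F [-2.92 -4.58  2.33] dock [-0.0384  0.032 ]
toolx dock 2.174826501265509 cam if aligned -0.9667661523242841
r 0.048094080442714064 off 0.01344025043820835
```

View pics/w4.png

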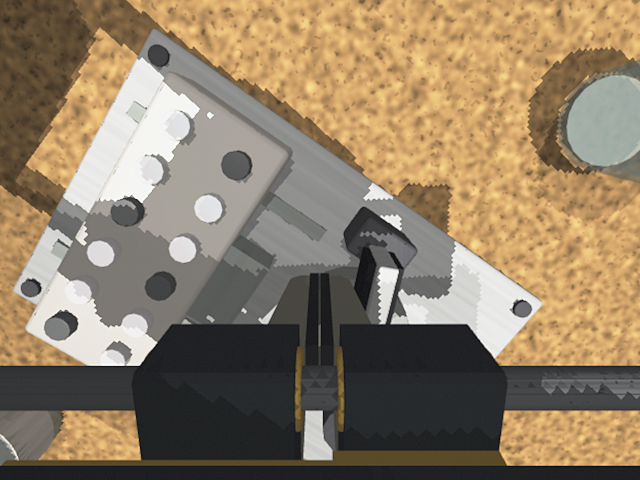

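Contact at about 5 N, and the lever is turning ahead of the fingers. I'll continue round.

```bash
python3 - <<'E'
from h import *
rowsfor([lev(-.97-.1*k,.048,.012) for k in range(1,9)],base=lev(-.97,.048,.012))
E
```

```text
[[0.001, 0.0049, 0.0], [0.0, 0.0, 0.1], -1]
[[0.0014, 0.0098, 0.0], [0.0, 0.0, 0.2], -1]
[[0.0014, 0.0147, 0.0], [0.0, 0.0, 0.3], -1]
[[0.0009, 0.0196, 0.0], [0.0, 0.0, 0.4], -1]
[[-0.0001, 0.0245, 0.0], [0.0, 0.0, 0.5], -1]
[[-0.0016, 0.0292, 0.0], [0.0, 0.0, 0.6], -1]
[[-0.0036, 0.0337, 0.0], [0.0, 0.0, 0.7], -1]
[[-0.0059, 0.0381, 0.0], [0.0, 0.0, 0.8], -1]
```

Request:
send_rows([
  [[0.001, 0.0049, 0], [0, 0, 0.1], -1],
  [[0.0014, 0.0098, 0], [0, 0, 0.2], -1],
  [[0.0014, 0.0147, 0], [0, 0, 0.3], -1],
  [[0.0009, 0.0196, 0], [0, 0, 0.4], -1],
  [[-0.0001, 0.0245, 0], [0, 0, 0.5], -1],
  [[-0.0016, 0.0292, 0], [0, 0, 0.6], -1],
  [[-0.0036, 0.0337, 0], [0, 0, 0.7], -1],
  [[-0.0059, 0.0381, 0], [0, 0, 0.8], -1],
])

```text
t: 4.1
tool_pos: [0.6278, 0.0918, 0.0624]
tcp_rot: [0.728, 0.685, -0.001, -0.001]
force: [-4.6, 1.4, 4.6]
opening: 0.003
```

```bash
python3 st.py 5
```

```text
t 4.1 [0.6278 0.0918 0.0624] F [-4.57  1.36  4.56] dock [-0.0041  0.0497]
toolx dock 1.3773197552844125 cam if aligned -1.7642728983053806
r 0.04798818088547622 off 0.013614371000770165
```

View pics/w5.png

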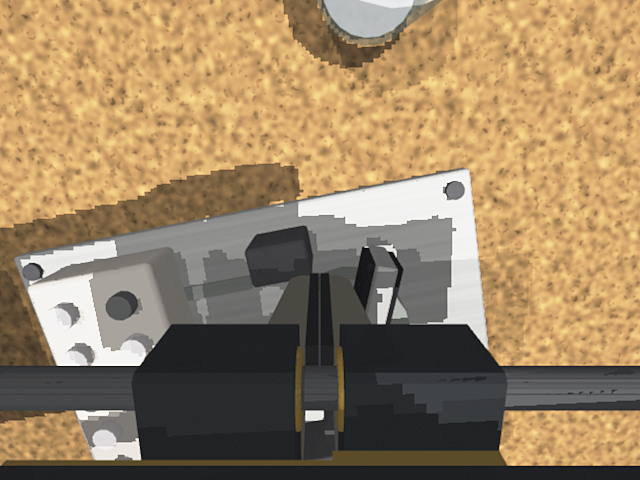

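Contact holds at about 5 N and the lever stays parallel to the tool, with its tip near (380,250). Continuing.

Request:
send_rows([
  [[0.001, 0.0049, 0], [0, 0, 0.1], -1],
  [[0.0014, 0.0098, 0], [0, 0, 0.2], -1],
  [[0.0014, 0.0147, 0], [0, 0, 0.3], -1],
  [[0.0009, 0.0196, 0], [0, 0, 0.4], -1],
  [[-0.0001, 0.0245, 0], [0, 0, 0.5], -1],
  [[-0.0016, 0.0292, 0], [0, 0, 0.6], -1],
  [[-0.0036, 0.0337, 0], [0, 0, 0.7], -1],
  [[-0.0059, 0.0381, 0], [0, 0, 0.8], -1],
])

```text
t: 4.82
tool_pos: [0.6664, 0.0844, 0.0625]
tcp_rot: [0.937, 0.349, 0.0, -0.001]
force: [-3.2, 4.4, 0.9]
opening: 0.004
```

```bash
python3 st.py 6; python3 - <<'E'
from h import *
im=manip.get_image("top"); cv2.imwrite("pics/t6.png",cv2.resize(im[120:360,180:440,::-1],None,fx=2.5,fy=2.5))
E
```

```text
t 4.8167 [0.6664 0.0844 0.0625] F [-3.23  4.39  0.91] dock [0.0331 0.0372]
toolx dock 0.5794620402248281 cam if aligned -2.562130613364965
r 0.0480975487197755 off 0.01300148530822934
```

View pics/w6.png

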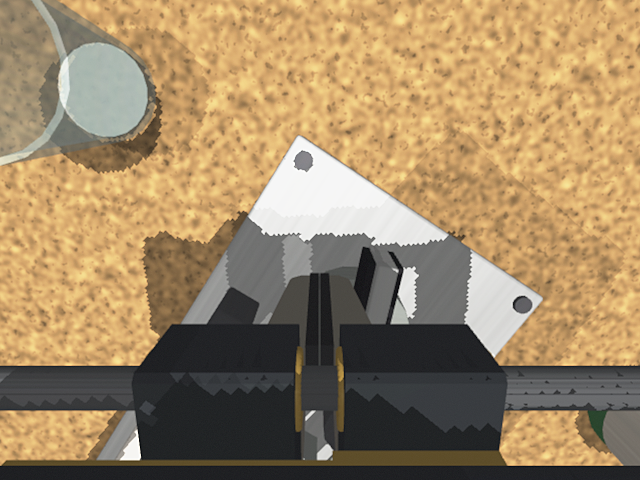

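View pics/t6.png

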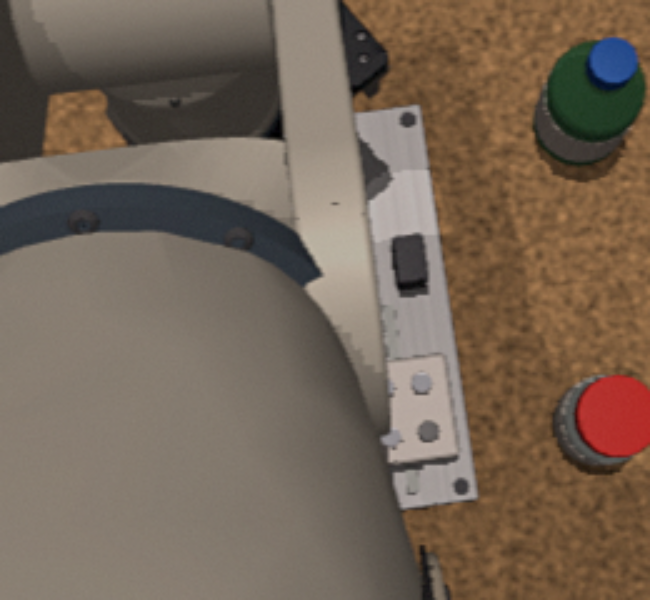

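The wrist view shows the lever tip's top end near (385,251). I'll turn that into a cam angle.

```bash
cat >> h.py <<'E'
def wray(s,uv,z):
    c=manip.camera_params('wrist');M=c['mount'];Rw=R.from_quat(s['tcp_rot']).as_matrix()
    dv=Rw@M[:3,:3]@np.array([(uv[0]-c['cx'])/c['fx'],(uv[1]-c['cy'])/c['fy'],1]);o=s['tool_pos']+Rw@M[:3,3]
    return o+dv*(z-o[2])/dv[2]
E
python3 - <<'E'
from h import *
s=manip.read_state()
for uv in((385,251),(382,251),(388,251)):
    q=D(d0,wray(s,uv,.086)); print(q,np.hypot(*q),'cam',np.arctan2(q[1],q[0])-np.pi)
E
```

```text
[0.06999709 0.03076023] 0.07645773276985304 cam -2.727546596566751
[0.06938752 0.03168879] 0.07628110860530787 cam -2.713186821465017
[0.07060667 0.02983166] 0.07665004978857863 cam -2.741837361504484
```

Request:
send_rows([
  [[0.001, 0.0049, 0], [0, 0, 0.1], -1],
  [[0.0014, 0.0098, 0], [0, 0, 0.2], -1],
  [[0.0014, 0.0147, 0], [0, 0, 0.3], -1],
  [[0.0009, 0.0196, 0], [0, 0, 0.4], -1],
  [[0.0009, 0.0196, 0], [0, 0, 0.4], -1],
  [[0.0009, 0.0196, 0], [0, 0, 0.4], -1],
])

```text
t: 5.42
tool_pos: [0.6804, 0.0693, 0.0626]
tcp_rot: [0.987, 0.159, 0.0, -0.0]
force: [1.2, 2.4, -0.0]
opening: 0.004
```

```bash
python3 st.py 7
```

```text
t 5.4167 [0.6804 0.0693 0.0626] F [ 1.21  2.44 -0.03] dock [0.045  0.0204]
toolx dock 0.1869732011598653 cam if aligned -2.954619452429928
r 0.048031493883823204 off 0.01170778911166939
```

View pics/w7.png

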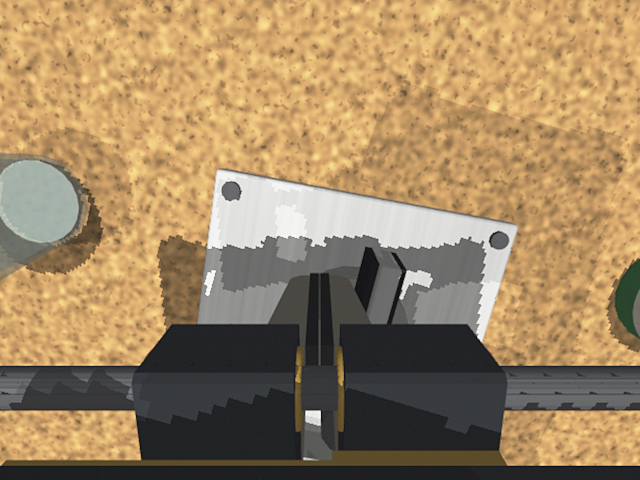

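The lever now looks parallel to the plate's long side. I'll back off, rise and move behind the rack, so the top camera can check the cam angle.

```bash
python3 - <<'E'
from h import *
rowsfor([(.045,.05,.063,.187),(.045,.05,.16,0),(-.2,0.0,.16,0)])
E
```

```text
[[0.0056, -0.029, -0.0004], [0.0, -0.001, -0.0], -1]
[[0.0057, -0.029, -0.0974], [-0.0, -0.001, 0.187], -1]
[[-0.2444, -0.0254, -0.0976], [-0.0, -0.001, 0.187], -1]
```

Request:
send_rows([
  [[0.004, -0.02, 0], [0, 0, 0], -1],
  [[0.0055, -0.029, -0.02], [0, 0, 0], -1],
  [[0.0055, -0.029, -0.06], [0, 0, 0.1], -1],
  [[0.0055, -0.029, -0.1], [0, 0, 0.187], -1],
  [[-0.244, -0.0255, -0.1], [0, 0, 0.187], -1],
  [[-0.244, -0.0255, -0.1], [0, 0, 0.187], -1],
  [[-0.244, -0.0255, -0.1], [0, 0, 0.187], -1],
  [[-0.244, -0.0255, -0.1], [0, 0, 0.187], -1],
])

```text
t: 6.13
tool_pos: [0.5163, 0.0441, 0.1625]
tcp_rot: [0.998, 0.066, -0.0, 0.0]
force: [-0.2, -0.2, 0.1]
opening: 0.005
```

```bash
python3 st.py; python3 - <<'E'
from h import *
rowsfor([(-.2,0.0,.16,0)])
im=manip.get_image("top"); cv2.imwrite("pics/t8.png",cv2.resize(im[150:345,230:390,::-1],None,fx=3,fy=3,interpolation=cv2.INTER_CUBIC))
im=manip.get_image("side"); cv2.imwrite("pics/s8.png",cv2.resize(im[195:325,205:405,::-1],None,fx=4,fy=4,interpolation=cv2.INTER_CUBIC))
E
```

```text
t 6.1333 [0.5163 0.0441 0.1625] F [-0.24 -0.17  0.05] dock [-0.121   0.0172]
toolx dock -0.0009778209348471345 cam if aligned -3.14257047452464
r -0.12099433482727348 off 0.017064663464148765
[[-0.079, 0.0173, 0.0026], [0.001, 0.0, -0.001], -1]
```

View pics/t8.png

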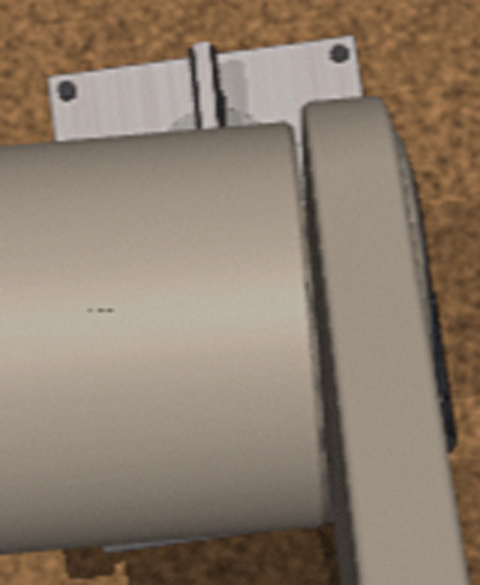

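View pics/s8.png

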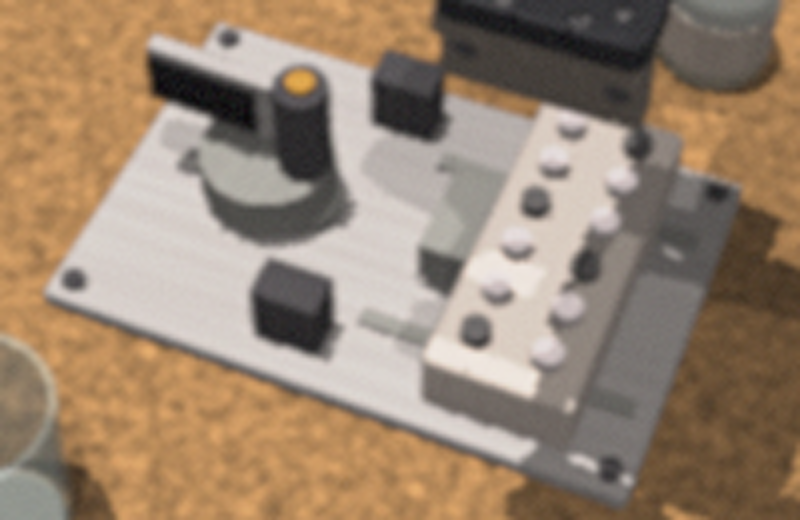

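The lever now points away from the rack. Its tip's top is near zoom (202,46) in the top view and (154,41) in the side view.

```bash
python3 - <<'E'
from h import *
for n,uv in (('top',zt((202,46))),('side',zs((154,41)))):
    q=D(d0,ray(n,uv,.086)); print(n,q,np.hypot(*q),'lever angle',np.arctan2(q[1],q[0]))
rowsfor([(-.2,0.0,.16,0),(-.2,0,.03,0)])
E
```

```text
top [ 0.06826617 -0.00171463] 0.06828769623004435 lever angle -0.025111591484113065
side [ 0.06845778 -0.00315525] 0.06853045341398273 lever angle -0.046057846220134854
[[-0.0735, 0.0169, 0.002], [0.001, 0.007, -0.002], -1]
[[-0.0726, 0.0169, 0.132], [0.001, 0.007, -0.002], -1]
```

The cam is within about 0.05 rad of the low point. Now I go down behind the rack.

Request:
send_rows([
  [[-0.035, 0.008, 0], [0, 0, 0], -1],
  [[-0.073, 0.017, 0], [0, 0, 0], -1],
  [[-0.073, 0.017, 0], [0, 0, 0], -1],
  [[-0.073, 0.017, 0.04], [0, 0, 0], -1],
  [[-0.073, 0.017, 0.08], [0, 0, 0], -1],
  [[-0.073, 0.017, 0.115], [0, 0, 0], -1],
  [[-0.073, 0.017, 0.132], [0, 0, 0], -1],
  [[-0.073, 0.017, 0.132], [0, 0, 0], -1],
])

```text
t: 6.9
tool_pos: [0.446, 0.0186, 0.0275]
tcp_rot: [0.998, 0.065, -0.003, 0.0]
force: [-0.5, -0.0, -0.4]
opening: 0.003
```

```bash
python3 st.py; python3 - <<'E'
from h import *
im=manip.get_image("side"); cv2.imwrite("pics/s9.png",im[:,:,::-1])
rowsfor([(x,0.0,.03,0) for x in (-.165,-.155,-.145,-.1125)])
E
```

```text
t 6.9 [0.446  0.0186 0.0275] F [-0.52 -0.01 -0.41] dock [-0.194   0.0012]
toolx dock -0.002997966227362092 cam if aligned -3.1445906198171554
r -0.19401298758674507 off 0.0006606705962897862
[[0.0277, 0.001, -0.0008], [-0.0, 0.004, -0.004], -1]
[[0.0377, 0.001, -0.0008], [-0.0, 0.004, -0.004], -1]
[[0.0477, 0.0009, -0.0008], [-0.0, 0.004, -0.004], -1]
[[0.0802, 0.0008, -0.001], [-0.0, 0.004, -0.004], -1]
```

View pics/s9.png

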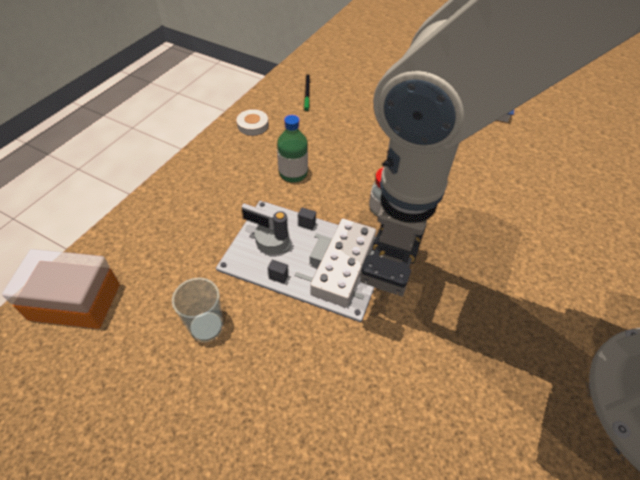

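The hand is behind the rack and nothing is disturbed. I'll push in stages, watching the force. Home should come at a dock TCP x of about -0.111.

Request:
send_rows([
  [[0.015, 0, 0], [0, 0, 0], -1],
  [[0.025, 0, 0], [0, 0, 0], -1],
  [[0.033, 0, 0], [0, 0, 0], -1],
  [[0.041, 0, 0], [0, 0, 0], -1],
  [[0.048, 0, 0], [0, 0, 0], -1],
  [[0.055, 0, 0], [0, 0, 0], -1],
  [[0.061, 0, 0], [0, 0, 0], -1],
  [[0.067, 0, 0], [0, 0, 0], -1],
])

```text
t: 7.62
tool_pos: [0.5151, 0.0272, 0.0307]
tcp_rot: [0.998, 0.063, -0.0, -0.0]
force: [-1.9, -1.0, 1.8]
opening: 0.005
```

```bash
python3 st.py
```

```text
t 7.6167 [0.5151 0.0272 0.0307] F [-1.93 -1.    1.82] dock [-0.1244  0.0006]
toolx dock -0.006913170565454929 cam if aligned -3.148505824155248
r -0.12439210729442216 off -0.0002341238429898706
```

About 2 N, so it is sliding freely, with roughly 13 mm to go.

Request:
send_rows([
  [[0.004, 0, 0], [0, 0, 0], -1],
  [[0.008, 0, 0], [0, 0, 0], -1],
  [[0.011, 0, 0], [0, 0, 0], -1],
  [[0.013, 0, 0], [0, 0, 0], -1],
  [[0.013, 0, 0], [0, 0, 0], -1],
  [[0.013, 0, 0], [0, 0, 0], -1],
])

```text
t: 8.12
tool_pos: [0.5282, 0.0288, 0.0307]
tcp_rot: [0.998, 0.063, 0.001, 0.0]
force: [0.2, 0.3, -0.2]
opening: 0.005
```

```bash
python3 st.py
```

```text
t 8.1167 [0.5282 0.0288 0.0307] F [ 0.16  0.29 -0.23] dock [-0.1112  0.0004]
toolx dock -0.006955778874038088 cam if aligned -3.1485484324638313
r -0.11122141295994051 off -0.00038162012783267315
```

Not yet at the stop, so I continue in small steps until the force rises.

Request:
send_rows([
  [[0.001, 0, 0], [0, 0, 0], -1],
  [[0.002, 0, 0], [0, 0, 0], -1],
  [[0.003, 0, 0], [0, 0, 0], -1],
  [[0.003, 0, 0], [0, 0, 0], -1],
])

```text
t: 8.45
tool_pos: [0.5284, 0.0288, 0.0304]
tcp_rot: [0.998, 0.063, -0.002, 0.0]
force: [-8.4, -1.6, 6.2]
opening: 0.007
```

```bash
python3 st.py
```

```text
t 8.45 [0.5284 0.0288 0.0304] F [-8.36 -1.62  6.21] dock [-0.111   0.0004]
toolx dock -0.006912843111265249 cam if aligned -3.148505496701058
r -0.11098420244275921 off -0.00031810090378596646
```

Commanded 3 mm, moved 0.2 mm, and the force rose to 8 N at the predicted -0.111, which is the hard stop. One more small nudge, then back off and look.

Request:
send_rows([
  [[0.001, 0, 0], [0, 0, 0], -1],
  [[0.002, 0, 0], [0, 0, 0], -1],
  [[0.002, 0, 0], [0, 0, 0], -1],
])

```text
t: 8.7
tool_pos: [0.5285, 0.0289, 0.0301]
tcp_rot: [0.998, 0.063, -0.004, 0.0]
force: [-12.8, -1.7, 10.9]
opening: 0.004
```

Request:
send_rows([
  [[-0.015, 0, 0], [0, 0, 0], -1],
  [[-0.04, 0, 0], [0, 0, 0], -1],
  [[-0.06, 0, -0.02], [0, 0, 0], -1],
  [[-0.07, 0, -0.05], [0, 0, 0], -1],
  [[-0.1, 0, -0.09], [0, 0, 0], -1],
  [[-0.12, 0, -0.13], [0, 0, 0], -1],
  [[-0.12, 0, -0.17], [0, 0, 0], -1],
  [[-0.12, 0, -0.17], [0, 0, 0], -1],
])

```text
t: 9.37
tool_pos: [0.4155, 0.0143, 0.2063]
tcp_rot: [0.998, 0.063, 0.004, 0.0]
force: [0.7, 0.9, 0.2]
opening: 0.005
```

```bash
python3 st.py 10; python3 - <<'E'
from h import *
im=manip.get_image("top"); cv2.imwrite("pics/t10.png",im[:,:,::-1])
im=manip.get_image("side"); cv2.imwrite("pics/s10f.png",im[:,:,::-1]);cv2.imwrite("pics/s10.png",cv2.resize(im[195:325,205:405,::-1],None,fx=4,fy=4,interpolation=cv2.INTER_CUBIC))
E
```

```text
t 9.3667 [0.4155 0.0143 0.2063] F [0.66 0.86 0.17] dock [-0.2248  0.001 ]
toolx dock -0.00719424739883201 cam if aligned -3.1487869009886253
r -0.22483966468423933 off -0.0006380360876713605
```

View pics/t10.png

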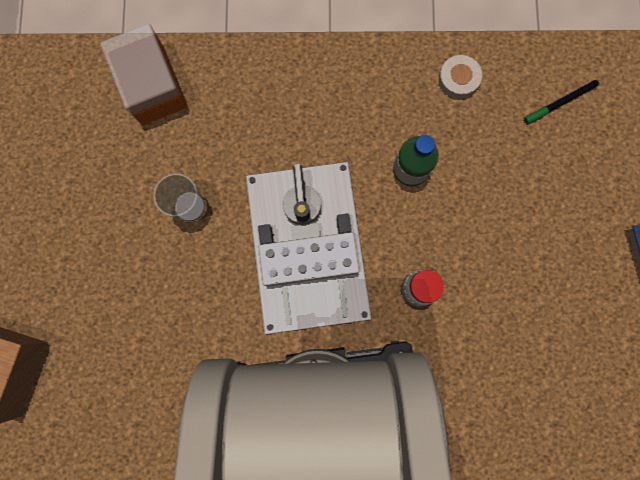

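View pics/s10.png

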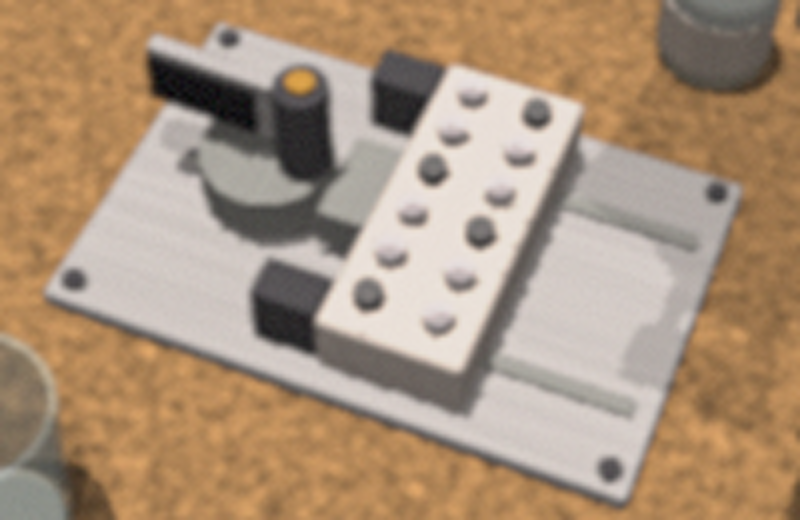

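The rack sits flush on both bars, the lever points away, and the bottle, jar and beaker are at their first pixels. I'll check the rack's edge once more, let the arm settle, then hand in.

Request:
send_rows([
  [[0, 0, 0], [0, 0, 0], -1],
  [[0, 0, 0], [0, 0, 0], -1],
  [[0, 0, 0], [0, 0, 0], -1],
  [[0, 0, 0], [0, 0, 0], -1],
])

```text
t: 9.85
tool_pos: [0.4131, 0.0144, 0.1994]
tcp_rot: [0.998, 0.063, -0.001, -0.0]
force: [0.1, -0.4, 0.2]
opening: 0.004
```

```bash
python3 - <<'E'
from h import *
for p in [(318,323),(450,65),(584,103),(463,372)]: print('rack s',D(d0,ray('side',zs(p),.044)).round(4))
a=cv2.imread('pics/top0.png').astype(int);b=cv2.imread('pics/t10.png').astype(int)
for n,(u0,u1,v0,v1) in dict(bottle=(392,442,130,190),jar=(400,448,265,310),beaker=(150,212,170,235)).items(): print(n,abs(a-b)[v0:v1,u0:u1].mean().round(2))
print(manip.read_state()['force'].round(2)); print(manip.hand_in())
E
```

```text
rack s [-0.0396  0.0742]
rack s [-0.0375 -0.0736]
rack s [-0.0999 -0.0756]
rack s [-0.1011  0.0734]
bottle 2.04
jar 4.88
beaker 1.9
[ 0.11 -0.4   0.19]
the job is handed in; nothing more can be done
None
```

The rack is docked: I turned the cam to its low point first, then pushed the rack home against both bars. I handed it in at about 9.9 s, with the arm clear and touching nothing.

- **Cam:** I pushed one cheek of the lever with the closed fingertips, about 5 N, from about -0.56 rad clockwise to about -3.17 to -3.19 rad. The top and side views put the lever 0.03 and 0.05 rad off straight away from the rack.
- **Rack:** It slid freely at about 2 N and then stopped hard. The force rose to 8 N and then about 13 N (about 17 N including the vertical part) with under 0.5 mm of movement.
- **Home position:** The stop came where full home was predicted, with the fingertips at dock x = -0.111 m. The side view puts the rack's front edge at -0.0375 to -0.0396 m against bar faces at -0.037 m. The extra 2.6 mm at one corner is about the limit of reading it by eye from the picture.
- **Bottle, jar and beaker:** All three are still standing at their first pixel positions. The jar's patch of the image changed more than the others (4.9 grey levels on average, against about 2). I put that down to the arm's shadow, since no contact was seen, but I did not check it further.

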